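# Dock the loaded tube tray of the fraction collector

### The job

On the fraction collector, dock the tray that carries the rack full of tubes: push its front plate in with your fingertips, all the way to the back stop, then back off and let its springs bring it back until the stop pin catches it. Leave the other tray, with the empty rack, out where it is. Lift nothing, keep both racks seated on their trays and leave the other things on the bench where they stand.

Things in the scene. Friction and masses are not known exactly. Their poses are not given: they have to be found in the camera images.
- station: Fraction collector: grey base 355 x 330 mm, white housing (123 mm high) at its far end with a black arm above (top 228 mm). Origin on the table under its middle; x = inwards, y = left, z = up. Two identical lanes along x, 80 mm left and right of the origin; either may carry the full rack. A tray's front plate, when out, is 213 mm on the robot's side of the origin.
- tray_full (a joint): Slide of the tray with the full rack, m: 0 = out, held there by its springs; 0.055 = caught by its stop pin (docked); 0.080 = all the way in, on its rubber back stop, which gives 2 mm at 25 N. Springs push it out with 3.5 N at 0 to 9 N at 0.080; a slow push needs up to 12 N. The pin drops once the tray is past 0.055; let go before that and it runs back out.
- front_full (a point): Push point: centre of the rubber pad on the outer face of the tray's front plate (with the full rack), 75 mm above the table. x = inwards, the way the tray slides; y = along the plate, z = up. Flat upright sheet, 124 mm wide, 4 mm thick, from 44 to 92 mm above the table. Behind it 42 mm of bare deck, 30 mm lower than its top rim, then the rack. The table in front is free for 150 mm.
- pin_full (a joint): Lift of the stop pin of the tray with the full rack, m: 0 = down (its rest, and when holding the docked tray), to 0.010 while the tray's catch passes under it. Steel plunger, 10 mm thick, black knob 18 mm across, top 123 mm above the table; sprung down, in a bracket on the left (+y) wall of the lane, 53 mm left of its middle. Works by itself.
- rack_full_center (a point): Centre of the full rack: 32 capped tubes, tops 152 mm above the table, half-way up its 60 mm frame, 90 mm above the table. White grid rack, 166 x 88 x 60 mm (x along the lane), loose between low lips on its tray, its centre 143 mm inwards of and 12 mm right (-y) of that tray's push point.
- tray_empty (a joint): Slide of the tray with the empty rack, m: 0 = out, held there by its springs; 0.055 = caught by its stop pin (docked); 0.080 = all the way in, on its rubber back stop, which gives 2 mm at 25 N. Springs push it out with 3.5 N at 0 to 9 N at 0.080; a slow push needs up to 12 N. The pin drops once the tray is past 0.055; let go before that and it runs back out.
- front_empty (a point): Push point: centre of the rubber pad on the outer face of the tray's front plate (with the empty rack), 75 mm above the table. x = inwards, the way the tray slides; y = along the plate, z = up. Flat upright sheet, 124 mm wide, 4 mm thick, from 44 to 92 mm above the table. Behind it 42 mm of bare deck, 30 mm lower than its top rim, then the rack. The table in front is free for 150 mm.
- rack_empty_center (a point): Centre of the empty rack, same frame without any tube, half-way up its 60 mm frame, 90 mm above the table. White grid rack, 166 x 88 x 60 mm (x along the lane), loose between low lips on its tray, its centre 143 mm inwards of and 12 mm right (-y) of that tray's push point.
- solvent_bottle: Amber bottle, 86 mm across, 190 mm high; loose, left of the machine. Origin under its centre.
- sample_vial: Small glass vial, 28 mm across, 58 mm high; loose, standing in front of the machine between the two lanes' lines. Origin under its centre.
- cap_jar: Clear jar with a black cap, 64 mm across, 75 mm high; loose, left of the machine. Origin under its centre.
- timer: White bench timer, 62 x 62 x 18 mm; loose, right of the machine. Origin under its centre.
- spanner: Steel spanner, 150 mm long, lying flat, right and in front of the machine. Origin under its middle, x along it.
- tip_box: Pipette tip box with clear lid, 87 x 124 x 67 mm; loose, right of the machine. Origin under its centre.
Mind the look-alikes: they are no part of the job. Leave any green or yellow look-alike of the part that bears rack_empty_center alone.

How it is judged:
On the way:
1. the tray with the full rack is pushed in all the way, onto its back stop (last 4 mm) (value of joint tray_full above 0.076 m), for 0.1 s.
At the end, for the whole second after the job is handed in: The tray with the full rack rests on its stop pin (50 to 59 mm in, still, pin down to within 3 mm); the other tray is out (within 5 mm); both racks stand seated on their trays (within 7 mm, upright); the other things are within 20 mm of where they were (value of joint tray_full between 0.05 and 0.059 m and velocity of joint tray_full between -0.01 and 0.01 m/s and value of joint pin_full below 0.003 m and value of joint tray_empty below 0.005 m and z of rack_full_center in the frame of front_full below 0.021 m and x of rack_full_center in the frame of front_full between 0.136 and 0.15 m and angle between each of rack_full_center, rack_empty_center's own z axis and vertical below 0.05 rad and z of rack_empty_center in the frame of front_empty below 0.021 m and x of rack_empty_center in the frame of front_empty between 0.136 and 0.15 m and distance of each of solvent_bottle, sample_vial, cap_jar, timer, spanner, tip_box from where it was at the start of the episode below 0.02 m); the robot touches nothing.
It fails at once if the tray with the empty rack is pushed in by more than 10 mm (value of joint tray_empty above 0.01 m).
It fails at once if the full rack is lifted more than 8 mm off its tray or tipped (z of rack_full_center in the frame of front_full above 0.023 m or angle between rack_full_center's own z axis and vertical above 0.15 rad).
It fails at once if the empty rack is lifted more than 8 mm off its tray or tipped (z of rack_empty_center in the frame of front_empty above 0.023 m or angle between rack_empty_center's own z axis and vertical above 0.15 rad).
It fails at once if one of the other things on the bench is shifted by more than 20 mm (distance of any of solvent_bottle, sample_vial, cap_jar, timer, spanner, tip_box from where it was at the start of the episode above 0.02 m).
It also fails if it takes over 42 s, if anything falls off the work surface, if the arm or the gripper's body presses on something with over 40 N, if the wrist force passes 120 N, or if a joint passes its speed limit or range.

### The arm

A 6-joint arm with a two-finger parallel gripper is mounted at the origin on the work surface. World frame = base frame: x ahead of the robot, y to its left, z up, the work surface at z = 0. Lengths are in m, angles in rad, forces in N, time in s.
With the tool pointing down it reaches from about 0.35 to 0.775 m from the base axis. Payload 7.3 kg.
Tool frame: the origin (TCP) lies at the very end of the fingers, on their centre line; the grasp point (between the pads) lies 19 mm behind it; x points along the fingers, y is the direction in which the jaws open and shut, and the axes are right-handed (so a half turn about x gives the same grasp; the last joint's range is limited). The gripper opens to 92 mm and grips with 3 to 60 N. Pads are 19 mm wide; open, the fingers measure 130 mm over their backs; the gripper's body (75 mm by 190 mm) begins 47 mm behind the grasp point.
Start: joints at [-1.426, 0.342, 1.524, -0, 1.275, -0.146], TCP at [0.151, -0.503, 0.227] pointing down, gripper open.
Joint ranges: [-2.53, 2.53], [-0.77, 2.02], [0.04, 2.7], [-1, 4.14], [0.28, 2.66], [-3.11, 3.11]. Speed limits (rad/s): [2.57, 2.57, 3.14, 3.14, 3.14, 3.14].

### API

Orientations are given as [roll, pitch, yaw] about the fixed x, y, z axes, in that order (R = Rz(yaw) Ry(pitch) Rx(roll)).
In Python, from cell import observe, vision, job gives the robot as it stands.
- The arm moves only by the tool send_rows, never from a script. Its argument "motion" is a list of rows, each an object with "hand": the opening, from -1 (shut) to 1 (fully open), so that 0 is half open; "slide": the shift along the tool's x, y, z in mm, a list of three; "spin": the turn about the tool's x in rad. In form: [{"hand": hand, "slide": [tx, ty, tz], "spin": spin}, ...]. A call has 1 to 8 rows; each row shifts and turns the pose as measured when the row begins, along the tool's axes as they then stand; what a row does not reach is not made up. A row lasts 1/10 s, in which the tool goes at most 50 mm and 8.59 degrees, less where a joint would pass 70% of its speed; a pose out of reach is approached as far as the arm can. A call with a gripper value outside its range is refused whole. The fingers move at their own pace and stop on an object; "grip_force" is the grip in N (left out, the last holds). Time passes only in rows, so rows that do not move let the fingers close. It gives the time, the measured TCP pose, the force and the opening at its end, in the units of the state.
- observe(): the state, without advancing time (a new reading comes with each control period).
- vision.read_camera(name): name is "scene" or "top"; returns a dict with "pixels" (400x640x3 uint8, blue, green, red), "range_z" (400x640 float32, m along the optical axis (not along the pixel's ray), 0 where there is no reading), "fx", "fy", "cx", "cy" (pixels), "world_from_camera" (4x4, takes a point from camera to world coordinates). Camera axes: x right, y down, z forward; pixel columns grow to the right and rows downward; lengths in m; the calibration is good to about 2 mm. A picture is of the moment at which its call begins.
- job.hand_in(): hands the job in, once; it reports no verdict.
Trained networks look in a picture, given as the dict that the camera call returned (one of the last four; its "shot" number tells which), for a name from the list of things; names that differ only in an ending like _2 or _b are one class to them, and where a whole thing is asked for, a point or a joint stands for the part that bears it (a point fixed in the world has none). Each returns a list of dicts, best first, with "conf" (0 to 1); they miss things now and then, are a little off and sometimes report something else, mostly with a low value. They report only what shows in the picture. A call takes as long as a camera call. They do not tell look-alikes from the thing itself.
- vision.search_frame(picture, thing): "uv" ([column, row] in pixels, amid what is visible of it).
- vision.cut_out(picture, thing): "mask" (400x640 bool, what is visible of it) and "uv" ([column, row] in pixels, amid what is visible of it).
The state is a dict: "time": time; "qpos": joint angles; "qvel": joint speeds; "joint_efforts": joint torques, N m; "tool_pos": TCP position; "tool_rot": TCP orientation; "contact_force": force on the tool from outside, world axes, zero at the start; "torque": the same for the moment, N m; "opening": finger opening in m.
Only numpy, scipy, OpenCV 4.12 (cv2) and the standard library are available. Lean on these libraries where they do the work, as an engineer would, in place of code of your own. Each camera call takes 0.05 s, during which the arm holds its last target.

## Working session

There is one attempt and no reset: what is moved stays moved. The work goes in short steps, Python scripts to look and compute and a tool call to move; the robot and the scene stay as the last step left them, time stands still between calls to the robot, and variables do not carry over. Pictures are saved under pics/ and viewed, and the job is handed in when it is done.

Besides the shell and the picture viewer there is one more tool, called after ">>>" as name(argument=value, ...), one argument or row to a line, values as JSON. send_rows: Moves the arm, as the interface text tells. Its arguments: {"type":"object","properties":{"motion":{"type":"array","items":{"type":"object","properties":{"hand":{"type":"number"},"slide":{"type":"array","items":{"type":"number"}},"spin":{"type":"number"}}}},"grip_force":{"type":"number"}},"required":["motion"]}

```bash
ls; mkdir -p pics; python3 - <<'E'
from cell import observe, vision, job
import cv2,numpy as np
print(observe())
for n in ["scene","top"]:
    p=vision.read_camera(n)
    cv2.imwrite(f"pics/{n}0.png",p["pixels"]); np.savez(f"{n}0.npz",**{k:v for k,v in p.items()})
    print(n,p["fx"],p["cx"],p["cy"],np.round(p["world_from_camera"],3).tolist())
    T=p["world_from_camera"]
    for t in ["station","front_full","front_empty","rack_full_center","rack_empty_center","pin_full","sample_vial","spanner","timer","tip_box","cap_jar","solvent_bottle"]:
        try:
            for r in vision.cut_out(p,t)[:3]:
                m=r["mask"]&(p["range_z"]>0); v,u=np.nonzero(m); z=p["range_z"][m]
                P=np.c_[(u-p["cx"])/p["fx"]*z,(v-p["cy"])/p["fy"]*z,z]@T[:3,:3].T+T[:3,3]
                print(t,round(r["conf"],2),np.round(r["uv"]),m.sum(),np.round(np.median(P,0),3),np.round(np.percentile(P,[3,97],axis=0),3).tolist())
        except Exception as e: print(t,e)
E
```

```text
pics
{'time': 0.0, 'qpos': array([-1.42600018e+00,  3.42729014e-01,  1.52500378e+00, -4.12260920e-06,
        1.27537552e+00, -1.45980665e-01]), 'qvel': array([-1.43547066e-03,  1.69587942e-03,  3.29327813e-05, -6.87968814e-04,
        8.62577020e-04,  1.13539414e-03]), 'joint_efforts': array([-1.75125428e-03, -4.31241024e+01, -2.44228953e+01,  7.15137203e-02,
        5.57394954e-02, -1.06980574e-04]), 'tool_pos': array([ 0.15048801, -0.50255802,  0.22604631]), 'tool_rot': array([-1.71417603,  1.56928066,  1.71819465]), 'contact_force': array([ 0.41974299,  1.11744555, -0.10772984]), 'torque': array([-0.03250205, -0.00432255,  0.02049998]), 'opening': 0.09162631953130779}
scene 378.62239534871185 318.87967552461924 202.01186647721897 [[-0.718, 0.584, -0.38, 0.874], [0.696, 0.598, -0.397, 0.387], [-0.004, -0.549, -0.836, 0.884], [0.0, 0.0, 0.0, 1.0]]
station 0.93 [198. 295.] 10864 [0.866 0.059 0.123] [[0.582, -0.158, 0.022], [0.932, 0.164, 0.23]]
front_full 0.55 [293. 212.] 1884 [ 0.563 -0.037  0.061] [[0.474, -0.122, 0.057], [0.774, -0.002, 0.091]]
front_empty 0.86 [331. 260.] 2510 [
[... 2693 characters left out ...]
0.256, 0.064]]
pin_full 0.2 [319. 228.] 58 [0.43  0.022 0.059] [[0.42, 0.01, 0.053], [0.44, 0.032, 0.062]]
sample_vial 0.64 [322. 230.] 67 [0.429 0.022 0.059] [[0.417, 0.01, 0.052], [0.44, 0.033, 0.062]]
spanner 0.63 [400. 239.] 272 [ 0.404 -0.223  0.008] [[0.362, -0.275, 0.002], [0.462, -0.183, 0.013]]
timer 0.78 [397. 199.] 401 [ 0.518 -0.21   0.019] [[0.488, -0.239, 0.013], [0.548, -0.18, 0.024]]
tip_box 0.76 [412. 153.] 1455 [ 0.649 -0.243  0.067] [[0.603, -0.306, 0.006], [0.701, -0.185, 0.072]]
cap_jar 0.8 [240. 185.] 442 [0.555 0.248 0.074] [[0.53, 0.223, 0.004], [0.585, 0.279, 0.08]]
solvent_bottle 0.66 [248. 135.] 993 [0.685 0.234 0.131] [[0.659, 0.204, 0.017], [0.729, 0.277, 0.192]]
```

View pics/scene0.png

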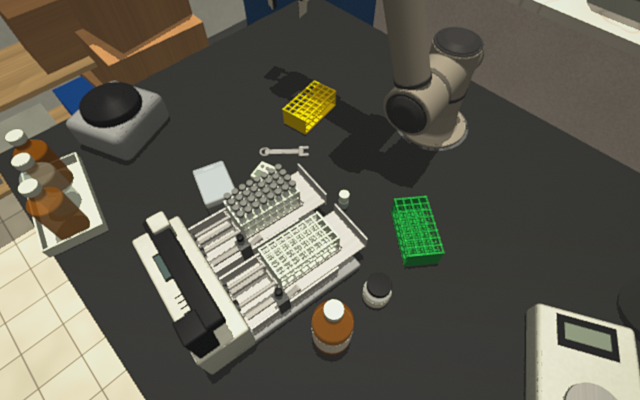

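View pics/top0.png

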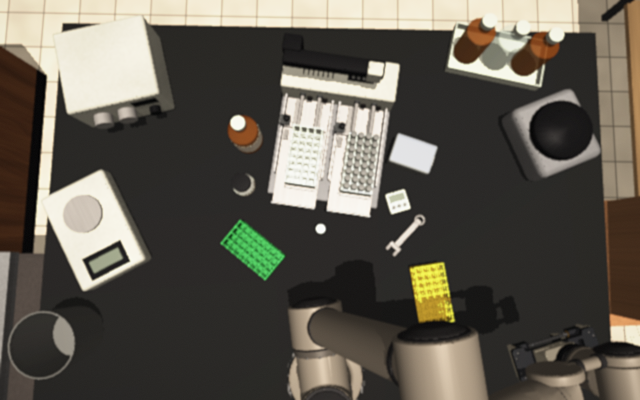

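```bash
cat > h.py <<'E'
import numpy as np
from scipy.spatial.transform import Rotation as R
def cloud(p):
    m=p["range_z"]>0; v,u=np.nonzero(m); z=p["range_z"][m]; T=p["world_from_camera"]
    return np.c_[(u-p["cx"])/p["fx"]*z,(v-p["cy"])/p["fy"]*z,z]@T[:3,:3].T+T[:3,3],u,v
E
python3 - <<'E'
from h import *
from cell import observe
for n in ["scene","top"]:
    p=dict(np.load(f"{n}0.npz")); P,u,v=cloud(p)
    for name,y0,y1 in [("R",-0.15,0.012),("L",0.012,0.17)]:
        s=(P[:,0]>.44)&(P[:,0]<.53)&(P[:,1]>y0)&(P[:,1]<y1)&(P[:,2]>.080)&(P[:,2]<.1)
        Q=P[s]; c=np.polyfit(Q[:,1],Q[:,0],1); r=Q[:,0]-np.polyval(c,Q[:,1])
        print(n,name,len(Q),"y",np.round([Q[:,1].min(),Q[:,1].max()],3),"x at mid",np.round(np.polyval(c,[Q[:,1].min(),Q[:,1].max()]),4),"slope",c[0].round(3),r.std().round(4),Q[:,2].mean().round(4), np.percentile(r,[2,98]).round(4))
    # vertical front face
    s=(P[:,0]>.44)&(P[:,0]<.53)&(P[:,1]>-.15)&(P[:,1]<.012)&(P[:,2]>.045)&(P[:,2]<.08); print("face",s.sum(), np.median(P[s],0).round(3) if s.any() else "")
    # vial
    s=(P[:,0]>.40)&(P[:,0]<.46)&(P[:,1]>0)&(P[:,1]<.05)&(P[:,2]>.02); print("vial",P[s].mean(0).round(3))
o=observe(); M=R.from_euler("xyz",o["tool_rot"]).as_matrix(); print(M.round(3))
E
python3 - <<'E'
import cv2
a=cv2.imread('pics/top0.png')[20:260,220:460]; cv2.imwrite('pics/topc.png',cv2.resize(a,None,fx=2.5,fy=2.5,interpolation=3))
E
```

```text
scene R 123 y [-0.117  0.006] x at mid [0.4708 0.4869] slope 0.13 0.0013 0.088 [-0.0032  0.0019]
scene L 154 y [0.041 0.164] x at mid [0.4916 0.5076] slope 0.13 0.0013 0.0882 [-0.0029  0.0017]
face 665 [ 0.494 -0.046  0.06 ]
vial [0.438 0.026 0.046]
top R 92 y [-0.115  0.003] x at mid [0.4864 0.475 ] slope -0.097 0.019 0.0907 [-0.02   0.046]
top L 83 y [0.043 0.162] x at mid [0.4866 0.5024] slope 0.132 0.0015 0.091 [-0.0023  0.0027]
face 782 [ 0.503 -0.064  0.061]
vial [0.429 0.022 0.057]
[[ 0.     0.287 -0.958]
 [-0.    -0.958 -0.287]
 [-1.     0.     0.   ]]
```

View pics/topc.png

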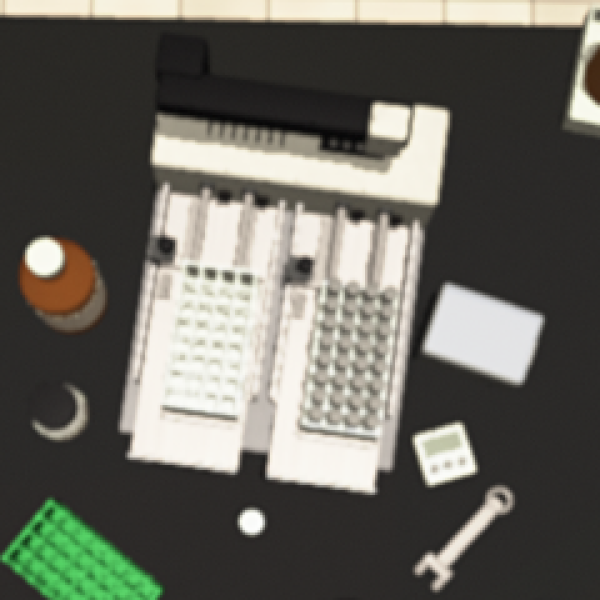

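>>> send_rows(
  motion=[
    {"hand": -1,"slide": [0,0,0],"spin": 0.145},
    {"hand": -1,"slide": [0,0,0],"spin": 0.14},
    {"hand": -1,"slide": [0,0,0],"spin": 0.136},
    {"hand": -1,"slide": [0,0,0],"spin": 0},
  ],
  grip_force=20,
)

```text
time: 1.7
tool_pos: [0.1505, -0.503, 0.2267]
tool_rot: [1.939, 1.571, -1.348]
contact_force: [0.7, -0.7, -0.6]
opening: 0.0647
```

>>> send_rows(
  motion=[
    {"hand": -1,"slide": [0,-45,-21],"spin": 0},
    {"hand": -1,"slide": [0,-45,-21],"spin": 0},
    {"hand": -1,"slide": [0,-45,-21],"spin": 0},
    {"hand": -1,"slide": [0,-45,-21],"spin": 0},
    {"hand": -1,"slide": [0,-45,-21],"spin": 0},
    {"hand": -1,"slide": [0,-45,-21],"spin": 0},
    {"hand": -1,"slide": [0,0,0],"spin": 0},
  ],
)

```text
time: 2.4
tool_pos: [0.3141, -0.2483, 0.2258]
tool_rot: [2.559, 1.568, -0.703]
contact_force: [-0.4, -1.3, -0.3]
opening: 0.0085
```

```bash
cat > st.py <<'E'
from h import *
from cell import observe
o=observe(); M=R.from_euler("xyz",o["tool_rot"]).as_matrix()
f=np.array([.475,-.056,.075]); d=np.array([.9916,-.1296,0]); l=np.array([.1296,.9916,0])
e=o["tool_pos"]-f
print("t",o["time"],"pos",o["tool_pos"].round(4),"in",(e@d).round(4),"left",(e@l).round(4),"F in",(o["contact_force"]@d).round(1),o["contact_force"].round(1),"open",round(o["opening"],4))
print("yawerr (spin needed)",round(-np.arctan2(np.cross(M[:2,2],-d[:2]),M[:2,2]@-d[:2]),4),"tilt",M[2,0].round(4),"q",o["qpos"].round(2))
t=f-.04*d-o["tool_pos"]; print("to standoff, tool axes mm",(M.T@t*1000).round(1))
E
python3 st.py
```

```text
t 2.4 pos [ 0.3141 -0.2483  0.2258] in -0.1346 left -0.2116 F in -0.3 [-0.4 -1.3 -0.3] open 0.0085
yawerr (spin needed) 0.0096 tilt -1.0 q [-0.86  0.11  1.83  0.    1.19  0.83]
to standoff, tool axes mm [ 150.7 -210.8  -96.3]st.py:7: DeprecationWarning: Arrays of 2-dimensional vectors are deprecated. Use arrays of 3-dimensional vectors instead. (deprecated in NumPy 2.0)
  print("yawerr (spin needed)",round(-np.arctan2(np.cross(M[:2,2],-d[:2]),M[:2,2]@-d[:2]),4),"tilt",M[2,0].round(4),"q",o["qpos"].round(2))
```

>>> send_rows(
  motion=[
    {"hand": -1,"slide": [0,-42,-19],"spin": 0.01},
    {"hand": -1,"slide": [0,-42,-19],"spin": 0},
    {"hand": -1,"slide": [0,-42,-19],"spin": 0},
    {"hand": -1,"slide": [0,-42,-19],"spin": 0},
    {"hand": -1,"slide": [0,-42,-19],"spin": 0},
    {"hand": -1,"slide": [0,0,0],"spin": 0},
  ],
)

```text
time: 3.0
tool_pos: [0.4386, -0.0484, 0.2267]
tool_rot: [2.506, 1.562, -0.748]
contact_force: [0.1, -1.0, -0.8]
opening: 0.0004
```

```bash
python3 -W ignore st.py
```

```text
t 3.0 pos [ 0.4386 -0.0484  0.2267] in -0.0371 left 0.0028 F in 0.2 [ 0.1 -1.  -0.8] open 0.0004
yawerr (spin needed) 0.0175 tilt -1.0 q [-0.28  0.18  1.74 -0.    1.21  1.4 ]
to standoff, tool axes mm [151.7   1.9   4.1]
```

>>> send_rows(
  motion=[
    {"hand": -1,"slide": [40,2,4],"spin": 0.0175},
    {"hand": -1,"slide": [40,0,0],"spin": 0},
    {"hand": -1,"slide": [30,0,0],"spin": 0},
    {"hand": -1,"slide": [0,0,0],"spin": 0},
  ],
)

```text
time: 3.4
tool_pos: [0.4374, -0.0525, 0.1151]
tool_rot: [2.6, 1.555, -0.656]
contact_force: [-0.2, -0.4, 1.1]
opening: 0.0001
```

```bash
python3 -W ignore st.py; python3 - <<'E'
from cell import vision
import cv2
p=vision.read_camera("scene"); cv2.imwrite("pics/s1.png",cv2.resize(p["pixels"][100:340,180:440],None,fx=2.3,fy=2.3,interpolation=3))
E
```

```text
t 3.4 pos [ 0.4374 -0.0525  0.1151] in -0.0378 left -0.0014 F in -0.2 [-0.2 -0.4  1.1] open 0.0001
yawerr (spin needed) 0.0157 tilt -0.9999 q [-0.29  0.32  1.91 -0.01  0.89  1.4 ]
to standoff, tool axes mm [40.1 -1.8  2.8]
```

View pics/s1.png

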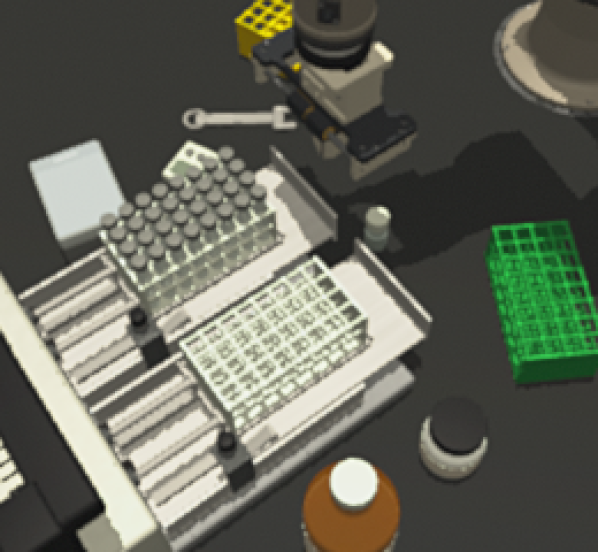

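```bash
python3 - <<'E'
from cell import vision,observe
import cv2,numpy as np
ps=[vision.read_camera("scene"),vision.read_camera("top")]
t=observe()["tool_pos"]
for k,p in enumerate(ps):
    T=np.linalg.inv(p["world_from_camera"])
    im=p["pixels"].copy()
    for q,c in [(t,(0,0,255)),(t+[0,0,.066],(255,0,0)),([.475,-.056,.075],(0,255,0)),([.475,-.056,.092],(255,0,255))]:
        c3=T[:3,:3]@np.array(q)+T[:3,3]; uv=(p["fx"]*c3[0]/c3[2]+p["cx"],p["fy"]*c3[1]/c3[2]+p["cy"]); print(k,np.round(uv,1))
        cv2.circle(im,tuple(int(round(x)) for x in uv),1,c,-1)
    c=im[80:240,220:400] if k==0 else im[130:330,240:440]
    cv2.imwrite(f"pics/pr{k}.png",cv2.resize(c,None,fx=3,fy=3,interpolation=cv2.INTER_NEAREST))
a=[cv2.imread(f"pics/pr{k}.png") for k in (0,1)]
print([x.shape for x in a])
E
```

```text
0 [321.8 164.9]
0 [321.9 147.8]
0 [311.8 181.9]
0 [311.6 178. ]
1 [347.3 224.2]
1 [349.  222.9]
1 [347.4 213. ]
1 [347.8 212.6]
[(480, 540, 3), (600, 600, 3)]
```

View pics/pr0.png

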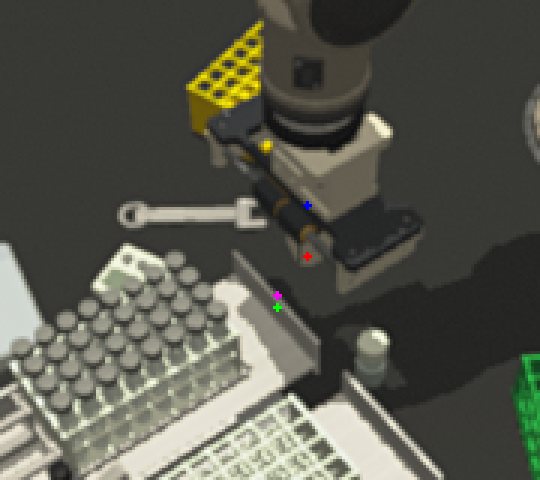

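View pics/pr1.png

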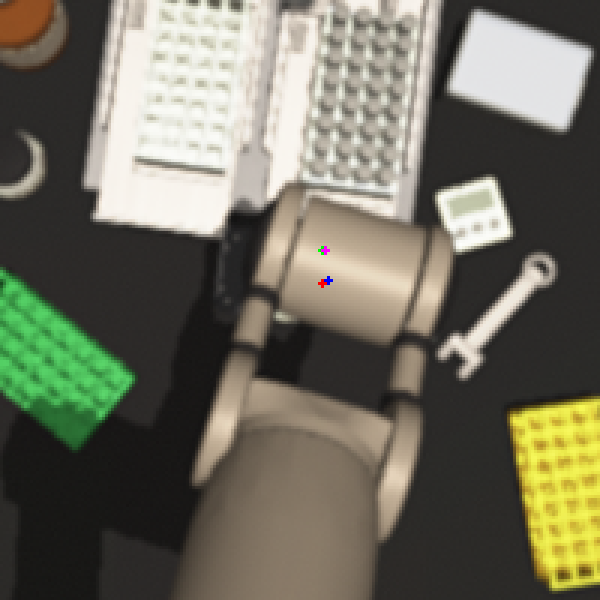

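>>> send_rows(
  motion=[
    {"hand": -1,"slide": [25,-2,2],"spin": 0.015},
    {"hand": -1,"slide": [15,0,0],"spin": 0},
    {"hand": -1,"slide": [0,0,0],"spin": 0},
  ],
)

```text
time: 3.85
tool_pos: [0.4444, -0.0539, 0.0842]
tool_rot: [2.831, 1.534, -0.442]
contact_force: [-1.2, -0.7, 1.3]
opening: 0.0006
```

```bash
python3 -W ignore st.py
```

```text
t 3.85 pos [ 0.4444 -0.0539  0.0842] in -0.0306 left -0.0019 F in -1.1 [-1.2 -0.7  1.3] open 0.0006
yawerr (spin needed) -0.0004 tilt -0.9993 q [-0.29  0.37  1.95 -0.01  0.79  1.42]
to standoff, tool axes mm [ 8.9 -2.   9.7]
```

>>> send_rows(
  motion=[
    {"hand": -1,"slide": [4,-1,5],"spin": 0},
    {"hand": -1,"slide": [4,-1,4],"spin": 0},
  ],
)

```text
time: 4.05
tool_pos: [0.438, -0.0518, 0.0787]
tool_rot: [2.851, 1.528, -0.421]
contact_force: [-0.1, 0.3, -0.0]
opening: 0.0007
```

```bash
python3 -W ignore st.py; python3 -c "
from h import *
from cell import observe
print(R.from_euler('xyz',observe()['tool_rot']).as_matrix().round(3))"
```

```text
t 4.05 pos [ 0.438  -0.0518  0.0787] in -0.0372 left -0.0006 F in -0.2 [-0.1  0.3 -0. ] open 0.0007
yawerr (spin needed) 0.0 tilt -0.9991 q [-0.29  0.37  1.98 -0.01  0.75  1.42]
to standoff, tool axes mm [ 3.6 -0.7  3. ]
[[ 0.039 -0.13  -0.991]
 [-0.018 -0.991  0.129]
 [-0.999  0.012 -0.041]]
```

>>> send_rows(
  motion=[
    {"hand": -1,"slide": [4,0,-6],"spin": 0},
    {"hand": -1,"slide": [1,0,-6],"spin": 0},
    {"hand": -1,"slide": [0.5,0,-5],"spin": 0},
    {"hand": -1,"slide": [0,0,0],"spin": 0},
  ],
)

```text
time: 4.45
tool_pos: [0.4574, -0.0545, 0.0752]
tool_rot: [2.861, 1.524, -0.411]
contact_force: [-0.0, -0.4, 0.5]
opening: 0.0006
```

```bash
python3 -W ignore st.py
```

```text
t 4.45 pos [ 0.4574 -0.0545  0.0752] in -0.0177 left -0.0008 F in 0.0 [-0.  -0.4  0.5] open 0.0006
yawerr (spin needed) 0.0005 tilt -0.9989 q [-0.28  0.4   1.93 -0.01  0.76  1.43]
to standoff, tool axes mm [-0.8 -0.8 22.3]
```

>>> send_rows(
  motion=[
    {"hand": -1,"slide": [0,0,-4],"spin": 0},
    {"hand": -1,"slide": [0,0,-4],"spin": 0},
    {"hand": -1,"slide": [0,0,-4],"spin": 0},
  ],
)

```text
time: 4.75
tool_pos: [0.4679, -0.0557, 0.0754]
tool_rot: [2.827, 1.529, -0.443]
contact_force: [-3.6, -1.4, 3.0]
opening: 0.0001
```

```bash
python3 -W ignore st.py
```

```text
t 4.75 pos [ 0.4679 -0.0557  0.0754] in -0.0071 left -0.0007 F in -3.4 [-3.6 -1.4  3. ] open 0.0001
yawerr (spin needed) 0.001 tilt -0.9991 q [-0.28  0.42  1.9  -0.01  0.78  1.43]
to standoff, tool axes mm [-0.9 -0.7 32.9]
```

>>> send_rows(
  motion=[
    {"hand": -1,"slide": [0.5,0,-8],"spin": 0},
    {"hand": -1,"slide": [0.5,0,-8],"spin": 0},
    {"hand": -1,"slide": [0.5,0,-8],"spin": 0},
    {"hand": -1,"slide": [0.5,0,-8],"spin": 0},
  ],
)

```text
time: 5.15
tool_pos: [0.4932, -0.0586, 0.0735]
tool_rot: [2.627, 1.547, -0.643]
contact_force: [-12.3, -0.1, 9.5]
opening: 0.0004
```

```bash
python3 -W ignore st.py; python3 - <<'E'
from cell import vision
import cv2
p=vision.read_camera("scene"); cv2.imwrite("pics/s2.png",cv2.resize(p["pixels"][100:340,180:440],None,fx=2.3,fy=2.3,interpolation=3))
E
```

```text
t 5.15 pos [ 0.4932 -0.0586  0.0735] in 0.0184 left -0.0003 F in -12.2 [-12.3  -0.1   9.5] open 0.0004
yawerr (spin needed) 0.0017 tilt -0.9997 q [-0.27  0.47  1.82 -0.01  0.83  1.44]
to standoff, tool axes mm [-2.7 -0.3 58.4]
```

View pics/s2.png

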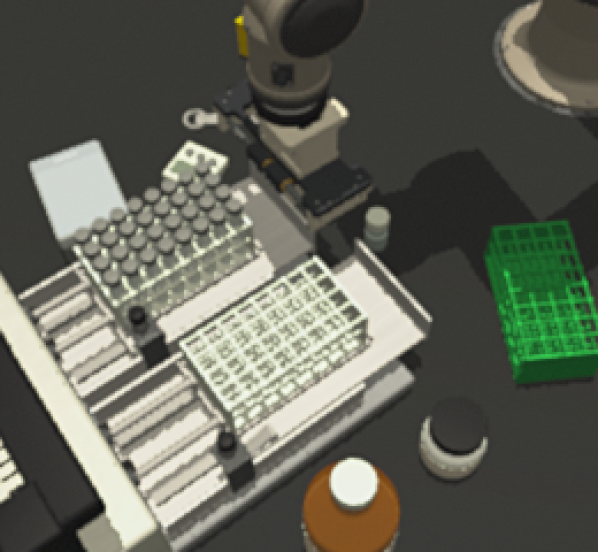

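>>> send_rows(
  motion=[
    {"hand": -1,"slide": [-0.5,0,-8],"spin": 0},
    {"hand": -1,"slide": [0,0,-8],"spin": 0},
    {"hand": -1,"slide": [0,0,-8],"spin": 0},
    {"hand": -1,"slide": [0,0,-8],"spin": 0},
  ],
)

```text
time: 5.6
tool_pos: [0.5155, -0.0612, 0.0727]
tool_rot: [1.146, 1.559, -2.123]
contact_force: [-8.2, 0.1, 7.1]
opening: 0.0004
```

```bash
python3 -W ignore st.py
```

```text
t 5.6 pos [ 0.5155 -0.0612  0.0727] in 0.0409 left 0.0001 F in -8.1 [-8.2  0.1  7.1] open 0.0004
yawerr (spin needed) 0.0023 tilt -0.9999 q [-0.26  0.51  1.73 -0.01  0.9   1.45]
to standoff, tool axes mm [-1.9 -0.1 80.9]
```

>>> send_rows(
  motion=[
    {"hand": -1,"slide": [-0.3,0,-8],"spin": 0},
    {"hand": -1,"slide": [-0.3,0,-8],"spin": 0},
    {"hand": -1,"slide": [-0.3,0,-8],"spin": 0},
  ],
)

```text
time: 5.9
tool_pos: [0.5338, -0.0636, 0.0728]
tool_rot: [0.488, 1.547, -2.781]
contact_force: [-9.4, -0.8, 7.9]
opening: -0.0
```

```bash
python3 -W ignore st.py
```

```text
t 5.9 pos [ 0.5338 -0.0636  0.0728] in 0.0593 left 0.0001 F in -9.2 [-9.4 -0.8  7.9] open -0.0
yawerr (spin needed) 0.0025 tilt -0.9997 q [-0.25  0.55  1.67 -0.02  0.95  1.46]
to standoff, tool axes mm [-0.1 -0.2 99.3]
```

>>> send_rows(
  motion=[
    {"hand": -1,"slide": [-0.3,0,-5],"spin": 0},
    {"hand": -1,"slide": [-0.3,0,-5],"spin": 0},
    {"hand": -1,"slide": [-0.3,0,-4],"spin": 0},
  ],
)

```text
time: 6.2
tool_pos: [0.5419, -0.0647, 0.073]
tool_rot: [0.286, 1.532, -2.982]
contact_force: [-17.2, 1.0, 11.6]
opening: 0.0004
```

```bash
python3 -W ignore st.py
```

```text
t 6.2 pos [ 0.5419 -0.0647  0.073 ] in 0.0674 left 0.0001 F in -17.2 [-17.2   1.   11.6] open 0.0004
yawerr (spin needed) 0.0027 tilt -0.9992 q [-0.25  0.57  1.63 -0.02  0.98  1.46]
to standoff, tool axes mm [  2.   -0.2 107.4]
```

>>> send_rows(
  motion=[
    {"hand": -1,"slide": [-0.3,0,-4],"spin": 0},
    {"hand": -1,"slide": [-0.3,0,-4],"spin": 0},
  ],
)

```text
time: 6.4
tool_pos: [0.5415, -0.0646, 0.0731]
tool_rot: [0.187, 1.512, -3.081]
contact_force: [-17.0, 1.1, 14.0]
opening: 0.0004
```

```bash
python3 -W ignore st.py; cat > tr.py <<'E'
from h import *
from cell import vision
import cv2,sys
k=sys.argv[1]
for n in ["scene","top"]:
    p=vision.read_camera(n); P,u,v=cloud(p); P0,u0,v0=cloud(dict(np.load(f"{n}0.npz")))
    d=np.array([.9916,-.1296,0]); l=np.array([.1296,.9916,0]); f=np.array([.475,-.056,0])
    for nm,ol in (("full",0),("empty",.16)):
      out=[]
      for Q in (P0,P):
        e=Q-f; a=e@d; b=e@l-ol
        # rack/tube top points: centre x extents
        s=(abs(b+.012)<.05)&(Q[:,2]>(.11 if nm=="full" else .105))&(Q[:,2]<.16)&(a>.04)&(a<.33)
        out.append([s.sum(),*np.percentile(a[s],[2,50,98]).round(4),Q[s,2].max().round(3)])
      print(n,nm,out)
    cv2.imwrite(f"pics/{n}{k}.png",cv2.resize(p["pixels"][100:340,180:440] if n=="scene" else p["pixels"][20:260,200:460],None,fx=2.3,fy=2.3,interpolation=3))
E
python3 tr.py 3
```

```text
t 6.4 pos [ 0.5415 -0.0646  0.0731] in 0.0671 left 0.0001 F in -17.0 [-17.    1.1  14. ] open 0.0004
yawerr (spin needed) 0.0032 tilt -0.9983 q [-0.25  0.58  1.61 -0.02  1.01  1.46]
to standoff, tool axes mm [  4.3  -0.3 107. ]
scene full [[np.int64(2381), np.float64(0.0679), np.float64(0.1515), np.float64(0.2242), np.float64(0.156)], [np.int64(2700), np.float64(0.1021), np.float64(0.221), np.float64(0.3033), np.float64(0.16)]]
scene empty [[np.int64(1299), np.float64(0.0623), np.float64(0.1445), np.float64(0.2264), np.float64(0.124)], [np.int64(1301), np.float64(0.0622), np.float64(0.1445), np.float64(0.2263), np.float64(0.124)]]
top full [[np.int64(1785), np.float64(0.0592), np.float64(0.1427), np.float64(0.3284), np.float64(0.158)], [np.int64(1204), np.float64(0.0474), np.float64(0.2491), np.float64(0.3287), np.float64(0.16)]]
top empty [[np.int64(878), np.float64(0.0577), np.float64(0.1551), np.float64(0.3293), np.float64(0.127)], [np.int64(886), np.float64(0.0575), np.float64(0.1553), np.float64(0.3293), np.float64(0.127)]]
```

View pics/scene3.png

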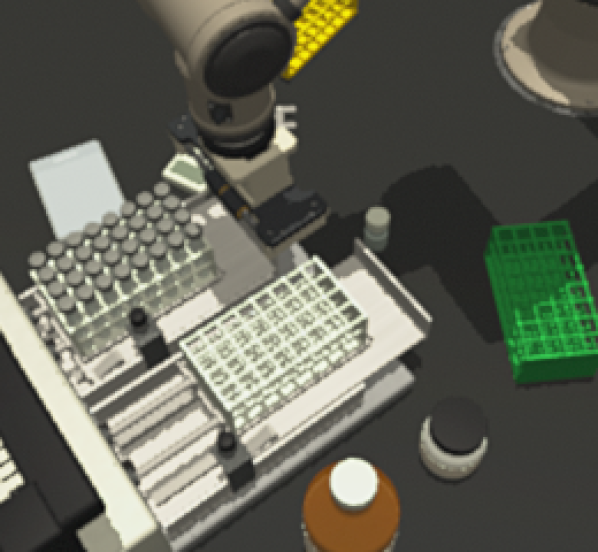

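>>> send_rows(
  motion=[
    {"hand": -1,"slide": [-1,0,-7],"spin": 0},
    {"hand": -1,"slide": [-1,0,-7],"spin": 0},
  ],
)

```text
time: 6.7
tool_pos: [0.5411, -0.0646, 0.0735]
tool_rot: [0.117, 1.478, 3.133]
contact_force: [-26.8, 0.2, 17.3]
opening: 0.0005
```

```bash
python3 -W ignore st.py; python3 tr.py 4
```

```text
t 6.7 pos [ 0.5411 -0.0646  0.0735] in 0.0667 left 0.0001 F in -26.6 [-26.8   0.2  17.3] open 0.0005
yawerr (spin needed) 0.0039 tilt -0.9957 q [-0.25  0.59  1.58 -0.03  1.06  1.46]
to standoff, tool axes mm [  8.4  -0.4 106.3]
scene full [[np.int64(2381), np.float64(0.0679), np.float64(0.1515), np.float64(0.2242), np.float64(0.156)], [np.int64(2722), np.float64(0.1041), np.float64(0.2208), np.float64(0.3034), np.float64(0.16)]]
scene empty [[np.int64(1299), np.float64(0.0623), np.float64(0.1445), np.float64(0.2264), np.float64(0.124)], [np.int64(1298), np.float64(0.0623), np.float64(0.1446), np.float64(0.2263), np.float64(0.124)]]
top full [[np.int64(1785), np.float64(0.0592), np.float64(0.1427), np.float64(0.3284), np.float64(0.158)], [np.int64(1035), np.float64(0.2064), np.float64(0.2561), np.float64(0.3287), np.float64(0.159)]]
top empty [[np.int64(878), np.float64(0.0577), np.float64(0.1551), np.float64(0.3293), np.float64(0.127)], [np.int64(871), np.float64(0.0575), np.float64(0.1535), np.float64(0.3291), np.float64(0.127)]]
```

>>> send_rows(
  motion=[
    {"hand": -1,"slide": [0,0,5],"spin": 0},
    {"hand": -1,"slide": [0,0,5],"spin": 0},
    {"hand": -1,"slide": [0.4,0,5],"spin": 0},
    {"hand": -1,"slide": [0.4,0,5],"spin": 0},
    {"hand": -1,"slide": [0.4,0,5],"spin": 0},
    {"hand": -1,"slide": [0.4,0,5],"spin": 0},
  ],
)

```text
time: 7.4
tool_pos: [0.5046, -0.0598, 0.074]
tool_rot: [0.095, 1.463, 3.111]
contact_force: [0.1, -0.1, -0.6]
opening: 0.0005
```

```bash
python3 -W ignore st.py
```

```text
t 7.4 pos [ 0.5046 -0.0598  0.074 ] in 0.0298 left 0.0001 F in 0.1 [ 0.1 -0.1 -0.6] open 0.0005
yawerr (spin needed) 0.0038 tilt -0.9941 q [-0.25  0.54  1.67 -0.03  1.03  1.46]
to standoff, tool axes mm [ 6.6 -0.2 69.5]
```

Force is zero, so contact is lost; back off well clear and check.

>>> send_rows(
  motion=[
    {"hand": -1,"slide": [0,0,12],"spin": 0},
    {"hand": -1,"slide": [0,0,15],"spin": 0},
    {"hand": -1,"slide": [0,0,15],"spin": 0},
    {"hand": -1,"slide": [0,0,15],"spin": 0},
    {"hand": -1,"slide": [0,0,0],"spin": 0},
  ],
)

```text
time: 7.9
tool_pos: [0.4484, -0.0526, 0.0802]
tool_rot: [0.101, 1.468, 3.117]
contact_force: [0.5, -0.9, -1.0]
opening: 0.001
```

```bash
python3 -W ignore st.py; python3 tr.py 5
```

```text
t 7.9 pos [ 0.4484 -0.0526  0.0802] in -0.0268 left -0.0001 F in 0.6 [ 0.5 -0.9 -1. ] open 0.001
yawerr (spin needed) 0.0038 tilt -0.9947 q [-0.27  0.45  1.83 -0.03  0.96  1.45]
to standoff, tool axes mm [ 6.5 -0.2 12.6]
scene full [[np.int64(2381), np.float64(0.0679), np.float64(0.1515), np.float64(0.2242), np.float64(0.156)], [np.int64(2472), np.float64(0.1226), np.float64(0.2047), np.float64(0.2783), np.float64(0.156)]]
scene empty [[np.int64(1299), np.float64(0.0623), np.float64(0.1445), np.float64(0.2264), np.float64(0.124)], [np.int64(1304), np.float64(0.0621), np.float64(0.1446), np.float64(0.2264), np.float64(0.123)]]
top full [[np.int64(1785), np.float64(0.0592), np.float64(0.1427), np.float64(0.3284), np.float64(0.158)], [np.int64(1827), np.float64(0.1132), np.float64(0.1968), np.float64(0.3282), np.float64(0.159)]]
top empty [[np.int64(878), np.float64(0.0577), np.float64(0.1551), np.float64(0.3293), np.float64(0.127)], [np.int64(879), np.float64(0.0574), np.float64(0.1538), np.float64(0.329), np.float64(0.129)]]
```

View pics/scene5.png

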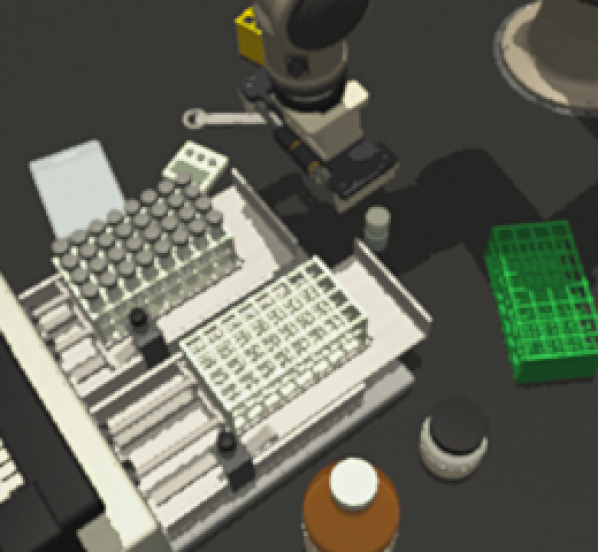

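>>> send_rows(
  motion=[
    {"hand": -1,"slide": [-30,0,0],"spin": 0},
    {"hand": -1,"slide": [-30,0,0],"spin": 0},
    {"hand": -1,"slide": [-20,0,0],"spin": 0},
    {"hand": -1,"slide": [0,0,0],"spin": 0},
  ],
)

```text
time: 8.4
tool_pos: [0.4626, -0.054, 0.1622]
tool_rot: [0.108, 1.473, 3.124]
contact_force: [0.3, -0.3, -0.2]
opening: 0.0004
```

```bash
python3 -W ignore st.py; python3 tr.py 6; python3 - <<'E'
from h import *
from cell import vision
d=np.array([.9916,-.1296,0]); l=np.array([.1296,.9916,0]); f=np.array([.475,-.056,0])
p1=vision.read_camera("scene")
for p in (dict(np.load("scene0.npz")),p1):
    P,u,v=cloud(p); e=P-f; a=e@d; b=e@l
    s=(abs(b)<.06)&(P[:,2]>.082)&(P[:,2]<.1)&(a>-.02)&(a<.064 if p is not p1 else a<.09); print("rim",s.sum(),np.median(a[s]).round(4))
    for ol in (0,.16):
        k=(abs(b-ol-.053)<.013)&(P[:,2]>.113)&(P[:,2]<.16)&(a>.23)&(a<.28); print("pin",k.sum(),np.median(a[k]).round(3),np.percentile(P[k,2],[50,90,100]).round(4))
for t in ["solvent_bottle","sample_vial","cap_jar","timer","spanner","tip_box"]:
    for r in vision.cut_out(p1,t)[:1]:
        m=r["mask"]&(p1["range_z"]>0); v,u=np.nonzero(m); z=p1["range_z"][m]; T=p1["world_from_camera"]
        P=np.c_[(u-p1["cx"])/p1["fx"]*z,(v-p1["cy"])/p1["fy"]*z,z]@T[:3,:3].T+T[:3,3]; print(t,np.median(P,0).round(3))
E
```

```text
t 8.4 pos [ 0.4626 -0.054   0.1622] in -0.0126 left 0.0004 F in 0.3 [ 0.3 -0.3 -0.2] open 0.0004
yawerr (spin needed) 0.0035 tilt -0.9952 q [-0.26  0.36  1.7  -0.03  1.18  1.44]
to standoff, tool axes mm [89.4 -0.7 18.8]
scene full [[np.int64(2381), np.float64(0.0679), np.float64(0.1515), np.float64(0.2242), np.float64(0.156)], [np.int64(2484), np.float64(0.1227), np.float64(0.2047), np.float64(0.2782), np.float64(0.156)]]
scene empty [[np.int64(1299), np.float64(0.0623), np.float64(0.1445), np.float64(0.2264), np.float64(0.124)], [np.int64(1296), np.float64(0.0621), np.float64(0.1445), np.float64(0.2263), np.float64(0.124)]]
top full [[np.int64(1785), np.float64(0.0592), np.float64(0.1427), np.float64(0.3284), np.float64(0.158)], [np.int64(1585), np.float64(0.135), np.float64(0.2049), np.float64(0.3285), np.float64(0.158)]]
top empty [[np.int64(878), np.float64(0.0577), np.float64(0.1551), np.float64(0.3293), np.float64(0.127)], [np.int64(886), np.float64(0.0577), np.float64(0.1566), np.float64(0.3295), np.float64(0.128)]]
rim 106 0.0041
pin 55 0.244 [0.1214 0.1234 0.1239]
pin 61 0.244 [0.1218 0.124  0.1267]
rim 106 0.0586
pin 52 0.244 [0.1216 0.123  0.127 ]
pin 62 0.244 [0.1217 0.1239 0.1252]
solvent_bottle [0.719 0.259 0.132]
sample_vial [0.438 0.026 0.034]
cap_jar [ 0.43  -0.24   0.006]
timer [ 0.518 -0.209  0.017]
spanner [ 0.421 -0.233  0.006]
tip_box [ 0.662 -0.246  0.066]
```

View pics/top6.png

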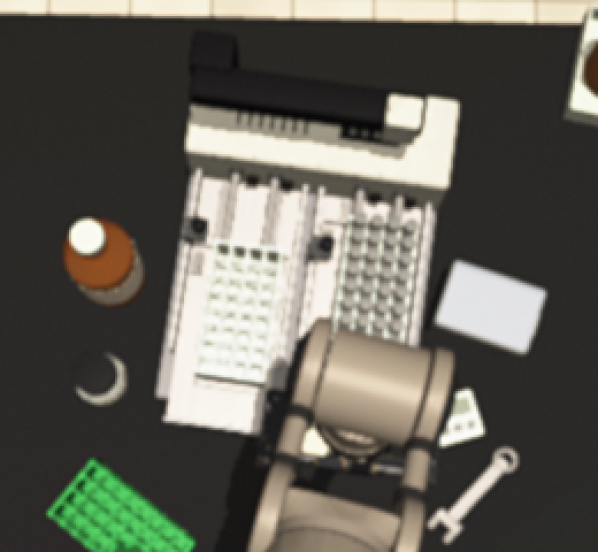

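```bash
python3 -c "
from cell import job
print(job.hand_in())"
```

```text
the job is handed in; nothing more can be done
None
```

I docked the tray with the full rack (the right lane) and handed the job in. I pushed its front plate with shut fingertips until it stood on the back stop. The force there rose to 27 N with no further travel, and the rack had moved in about 79 mm. I then backed off, and the springs brought it back onto the stop pin.

**Last checks before handing in:**
- **Full tray:** its front rim stands 54.5 mm further in than at the start, and its rack 54–55 mm, so the rack is still seated.
- **Stop pin:** its knob top is at the same height as before the push, to within 1 mm.
- **Empty tray:** its rack moved less than 0.5 mm.
- **Arm:** the gripper is clear above and in front of the machine, with no contact force.
- **Other things on the bench:** they stand where they were in the pictures. For the jar the network reported the spanner instead, so I checked the jar by eye. The spanner, timer and tip box read up to about 15 mm off in the last picture, where the arm partly hid them. The timer reading matches the top camera's first one.

The tool tilted by about 5 degrees during the push, because the moves cannot correct tilt. This had no effect on the result that I could see.

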